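# Third hand at the specimen vice

## Task

A colleague is about to lock the small spring-jaw vice with the hex key and needs a third hand. By its upright handle, pull the vice's jaw slide right out to its stop, stand the resin-mounted specimen face up on the bed, home in the V-stop, then push the slide in by the handle until the sprung pad presses the specimen into the V with a steady 10 N or so (gently: near 20 N the resin chips). Finish while holding: keep the fingers on the handle and keep that push up for the colleague, with the other loose things left where they stand.

Things in the scene. Friction and masses are not known exactly. Their poses are not given: they have to be found in the camera images.
- vice: grey spring-jaw specimen vice, screwed down. Base plate 180 x 76 mm (x=-128 to +52), 12 mm thick; its top is the bed. Origin: on the bench below the specimen's seat; +x runs along the slide from handle to V-stop (away from the robot), y=0 is the centre line, z up. Two slide ways, top 31 mm above the bench, at |y|=19.5 to 30.5 mm, x=-112 to -28 mm, leave the sides of the seat free
- nest_seat (a point): point on the bed, at (0, 0, 12) mm of the vice, axes as the vice: where the centre of the specimen's underside is when it touches both faces of the V
- v_stop (a point): bottom of the V of the fixed bright steel V-stop at the far end of the bed, at (21, 0, 12) mm of the vice. 90 degree V, 52 mm wide, 10 mm high above the bed, opening towards the jaw, faces 45 degrees either side of the slide line; its tips reach to x=+4 mm of the vice
- jaw_slide (a joint): position of the jaw slide, m: 0 = fully in (towards the V), 0.040 = out at its stop (towards the robot). Friction about 2.5 N, no spring of its own: it stays where it is left unless the pad's spring pushes it. Found nearly in, so that the specimen has no room; at the stop the free pad stands 20 mm clear of a seated specimen
- jaw: steel jaw slide, block 56 mm long, 46 mm wide, top 34.5 mm above the bench, with the handle: an upright round dark post 18 mm in diameter (foot 24, head 21), from 34.5 to 78.5 mm above the bench, axis at x=-40 mm of the jaw. Origin: nose face at bed height, axes as the vice, at x = -21 mm - jaw_slide of the vice; the block lies behind it
- handle_grip (a point): on the axis of the handle post at half its height, 56.5 mm above the bench, at x = -61 mm - jaw_slide, y=0 of the vice; moves with the slide
- pad_slide (a joint): how far the pad is pushed back into the jaw, m: 0 = free, 0.018 = bottomed. Spring 1000 N/m, no preload: 0.010 is a press of 10 N. The free pad's face is at x = +5 mm - jaw_slide of the vice: it meets a seated specimen (rear at x=-15 mm) at jaw_slide 0.020 and presses 10 N at 0.010. If let go, the spring drives the slide back and the press fades to about 2.5 N
- pad: bright steel pressure pad with two guide pins and a coil spring on the nose of the jaw; 8 mm thick, 30 mm wide, face 2 to 15 mm above the bed. Origin: its back, at bed height, +x towards the V-stop
- specimen: the only resin-mounted specimen standing on the open bench: plain black resin cylinder 30 mm diameter, 21 mm tall, with a polished metal rectangle in its upper face; 20 to 35 g. Origin: centre of its underside, z up through the polished face
- die_plug_tall: bystander: bright steel cylinder with a dished top, 29 mm diameter, 30 mm tall; origin: centre of its underside
- die_plug_short: bystander: the same, 22 mm tall; origin: centre of its underside
- hex_key: bystander: the colleague's black hex key, 99 x 32 x 8 mm, lying left of the vice; origin: its middle on the bench
- loupe: bystander: black eye loupe, 38 mm diameter, 34 mm tall; origin: centre of its underside
- tweezers: bystander: steel tweezers lying near the front edge, 126 x 14 x 10 mm; origin: their middle on the bench
- screwdriver: bystander: screwdriver with yellow handle lying at the back right, 169 x 25 mm; origin: its middle on the bench
- petri: bystander: glass dish with cotton wool behind the vice, 68 mm diameter, 20 mm tall; origin: centre of its underside

How it is judged:
By the outcome, as a careful person would: the job done as asked, in the order asked, and still so for the second after the job is handed in, while the arm keeps its last pose, push and grip.
It also fails if it takes over 69 s, if anything falls off the work surface, if the arm or the gripper's body presses on something with over 40 N, if the wrist force passes 120 N, or if a joint passes its speed limit or range.

## Robot

A 6-joint arm with a two-finger parallel gripper is mounted at the origin on a cart in front of the work surface, level with it; the furniture and walls round the work are solid. World frame = base frame: x ahead of the robot, y to its left, z up, the work surface at z = 0. Lengths are in m, angles in rad, forces in N, time in s.
With the tool pointing down it reaches from about 0.4 to 0.925 m from the base axis. Payload 12.5 kg.
Tool frame: the origin (TCP) lies at the very end of the fingers, on their centre line; the grasp point (between the pads) lies env.grip_depth behind it (env.grip_depth is the distance from the TCP to the grasp point, in m); x points along the fingers, z is the direction in which the jaws open and shut, and the axes are right-handed (so a half turn about x gives the same grasp; the last joint's range is limited). The gripper opens to 95 mm and grips with 3 to 60 N. Pads are 20 mm wide; open, the fingers measure 119 mm over their backs; the gripper's body (75 mm by 180 mm) begins 59 mm behind the grasp point.
Start: joints at [-1.303, 0.491, 1.559, -0, 1.092, -0.106], TCP at [0.228, -0.582, 0.215] pointing down, gripper open.
Joint ranges: [-3.1, 3.1], [-0.84, 2.19], [0.05, 2.79], [-1.13, 4.28], [0.06, 2.93], [-2.69, 2.69]. Speed limits (rad/s): [2.22, 2.22, 2.79, 3.14, 3.14, 3.14].

## Interface

Orientations are given as a rotation vector (axis times angle).
In Python, from station import env, viewer gives the robot as it stands. The module is installed in compiled form; this text tells all that it offers.
- The arm moves only by the tool jog_arm, never from a script. Its argument "deltas" is a list of rows, each an object of numbers: "tx", "ty", "tz": the shift along the tool's x, y, z in cm; "rx", "ry", "rz": the turn, a rotation vector about the tool's x, y, z in degrees. A call has 1 to 8 rows; each row shifts and turns the commanded pose from where the row before left it, along the tool's axes as they then stand; what a row does not reach is not made up. A row lasts 1/12 s, in which the tool goes at most 41.7 mm and 7.16 degrees, less where a joint would pass 70% of its speed; a pose out of reach is approached as far as the arm can. A call is refused whole if a number of a shift passes 4.17 or a number of a turn 7.16, either way. A call with a gripper value outside its range is refused whole. "jaw" is the opening, from 0 (shut) to 1 (fully open), set as the call begins (left out, the last holds). The fingers move at their own pace and stop on an object; "newtons" is the grip in N (left out, the last holds). Time passes only in rows, so rows that do not move let the fingers close. It gives the time, the measured TCP pose, the force and the opening at its end, in the units of the state.
- env.sense(): the state, without advancing time (a new reading comes with each control period).
- viewer.grab_frame(name): name is "scene" or "top" or "wrist"; returns a dict with "color" (420x560x3 uint8, red, green, blue), "camera_matrix" (3x3 intrinsics, pixels), "origin" and "rotation" of the camera in the world. Camera axes: x right, y up, looking along -z (the intrinsics and any distortion apply to the point x, -y, -z); pixel columns grow to the right and rows downward; lengths in m; the calibration is good to about 2 mm. A picture is of the moment at which its call begins. There is no depth.
- env.hand_in(): hands the job in, once; it reports no verdict.
The state is a dict: "time": time; "q": joint angles; "joint_velocities": joint speeds; "effort": joint torques, N m; "position": TCP position; "eef_rot": TCP orientation; "ft_force": force on the tool from outside, world axes, zero at the start; "torque": the same for the moment, N m; "grip_width": finger opening in m.
Only numpy, scipy, OpenCV 4.12 (cv2) and the standard library are available. Lean on these libraries where they do the work, as an engineer would, in place of code of your own. Each camera call takes 0.05 s, during which the arm holds its last target.

## Working session

There is one attempt and no reset: what is moved stays moved. The work goes in short steps, Python scripts to look and compute and a tool call to move; the robot and the scene stay as the last step left them, time stands still between calls to the robot, and variables do not carry over. Pictures are saved under pics/ and viewed, and the job is handed in when it is done.

Besides the shell and the picture viewer there is one more tool, called after "Request:" as name(argument=value, ...), one argument or row to a line, values as JSON. jog_arm: Moves the arm, as the interface text tells. Its arguments: {"type":"object","properties":{"deltas":{"type":"array"},"jaw":{"type":"number"},"newtons":{"type":"number"}},"required":["deltas"]}

```bash
mkdir -p pics; cat > h.py <<'E'
import numpy as np, cv2
from station import env, viewer
def grab(name,fn):
    f=viewer.grab_frame(name); cv2.imwrite('pics/'+fn,cv2.cvtColor(np.asarray(f['color']),cv2.COLOR_RGB2BGR))
    np.savez('pics/'+fn+'.npz',K=f['camera_matrix'],o=f['origin'],R=f['rotation']); return f
def pix2w(fn,u,v,z):
    d=np.load('pics/'+fn+'.npz'); K=d['K'];r=np.linalg.inv(K)@np.array([u,v,1.]); r=d['R']@np.array([r[0],-r[1],-r[2]]); o=d['o']
    return o+r*(z-o[2])/r[2]
def w2pix(fn,P):
    d=np.load('pics/'+fn+'.npz'); c=d['R'].T@(np.asarray(P)-d['o']); p=d['K']@np.array([c[0],-c[1],-c[2]]); return p[:2]/p[2]
E
python3 - <<'E'
from h import *
s=env.sense();print(s,env.grip_depth)
for n in['scene','top','wrist']:
    f=grab(n,n+'0.png');print(n,{k:v for k,v in f.items() if k!='color'})
E
```

```text
{'time': 0.0, 'q': array([-1.30260837e+00,  4.91548677e-01,  1.55945296e+00, -3.97136760e-05,
        1.09169529e+00, -1.05614545e-01]), 'joint_velocities': array([ 0.00086801, -0.00051142,  0.00079522, -0.00185486,  0.00015826,
       -0.00141493]), 'effort': array([-2.44051280e-04, -6.12645292e+01, -2.58180857e+01,  6.92697521e-02,
        4.82410484e-02, -1.24966509e-04]), 'position': array([ 0.22816199, -0.58160126,  0.2140673 ]), 'eef_rot': array([ 0.93025997,  1.36406029, -0.92912465]), 'ft_force': array([-0.30789714,  0.14264577,  1.21239682]), 'torque': array([-0.06658743,  0.03995192,  0.02852266]), 'grip_width': 0.09480815058863552} 0.0188
scene {'camera_matrix': array([[385.9562887 ,   0.        , 280.24491562],
       [  0.        , 385.9562887 , 206.93624171],
       [  0.        ,   0.        ,   1.        ]]), 'origin': array([-0.24531125, -0.43638145,  0.5717411 ]), 'rotation': array([ 0.94437915, -0.58080968, -0.96851233])}
top {'camera_matrix': array([[418.82423124,   0.        , 274.1431592 ],
       [  0.        , 418.82423124, 205.33964888],
       [  0.        ,   0.        ,   1.        ]]), 'origin': array([ 0.36197079, -0.0309494 ,  1.13446745]), 'rotation': array([ 0.13318793, -0.13926872, -1.5696485 ])}
wrist {'camera_matrix': array([[320.72244262,   0.        , 283.10284122],
       [  0.        , 320.72244262, 204.01189196],
       [  0.        ,   0.        ,   1.        ]]), 'origin': array([ 0.3018433 , -0.55345837,  0.38457029]), 'rotation': array([-0.24780784,  0.17100072, -1.18871178])}
```

Rotation is a rotation vector; I'll convert it.

```bash
sed -i "s/R=f\['rotation'\]/R=cv2.Rodrigues(np.asarray(f['rotation'],float))[0]/" h.py
python3 - <<'E'
from h import *
for n in['scene','top','wrist']:
    grab(n,n+'1.png')
print(env.sense()['time'])
E
```

```text
0.3
```

View pics/top0.png

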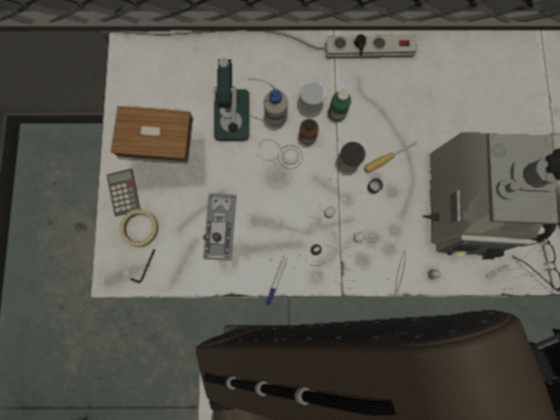

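View pics/scene0.png

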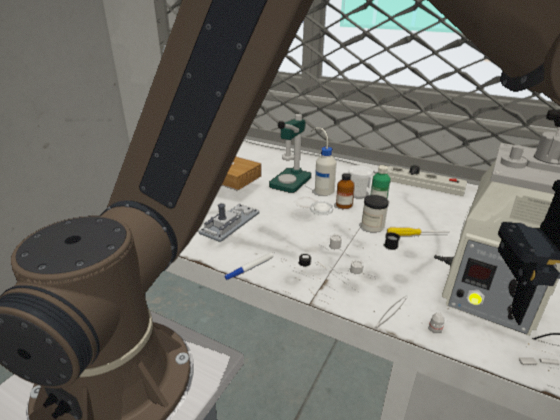

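View pics/wrist0.png

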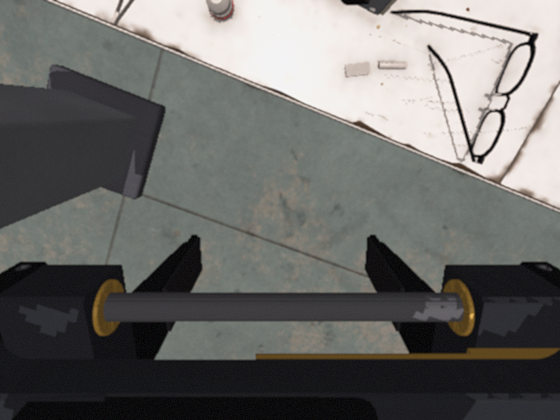

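```bash

python3 - <<'E'
from h import *
im=cv2.imread('pics/top1.png'); cv2.imwrite('pics/t1z.png',cv2.resize(im[180:280,190:340],None,fx=5,fy=5,interpolation=cv2.INTER_CUBIC))
im=cv2.imread('pics/scene1.png'); cv2.imwrite('pics/s1z.png',cv2.resize(im[185:300,190:350],None,fx=5,fy=5,interpolation=cv2.INTER_CUBIC))
for n,u,v,z in[('spec',316,249,.021),('loupe',375,186,.034),('viceA',207,260,.0),('base',236,195,0)]:
    print(n,pix2w('top1.png',u,v,z))
print(pix2w('scene1.png',305,257,.021))
print(cv2.Rodrigues(env.sense()['eef_rot'])[0])
E
```

```text
spec [ 0.43916937 -0.14619074  0.021     ]
loupe [ 0.60681659 -0.30721397  0.034     ]
viceA [0.41210171 0.14523051 0.        ]
base [0.58997676 0.06951413 0.        ]
[ 0.43994426 -0.14612346  0.021     ]
[[-6.29487239e-05  9.30969003e-01  3.65098223e-01]
 [ 3.02271105e-04  3.65098224e-01 -9.30968955e-01]
 [-9.99999952e-01  5.17553356e-05 -3.04387497e-04]]
```

View pics/t1z.png

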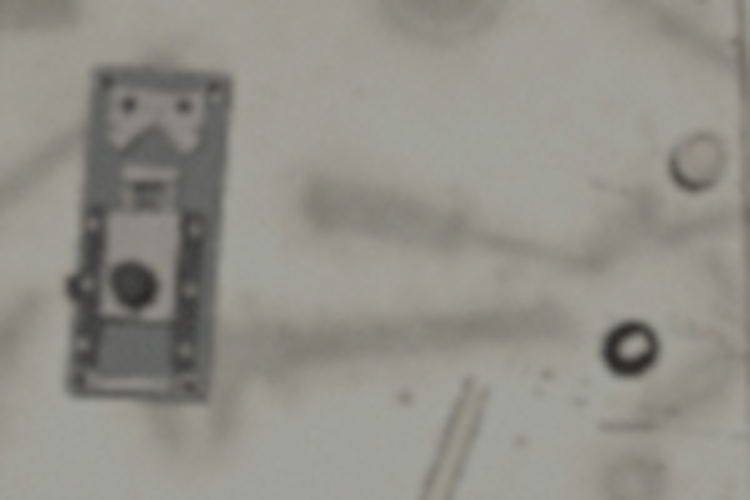

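View pics/s1z.png

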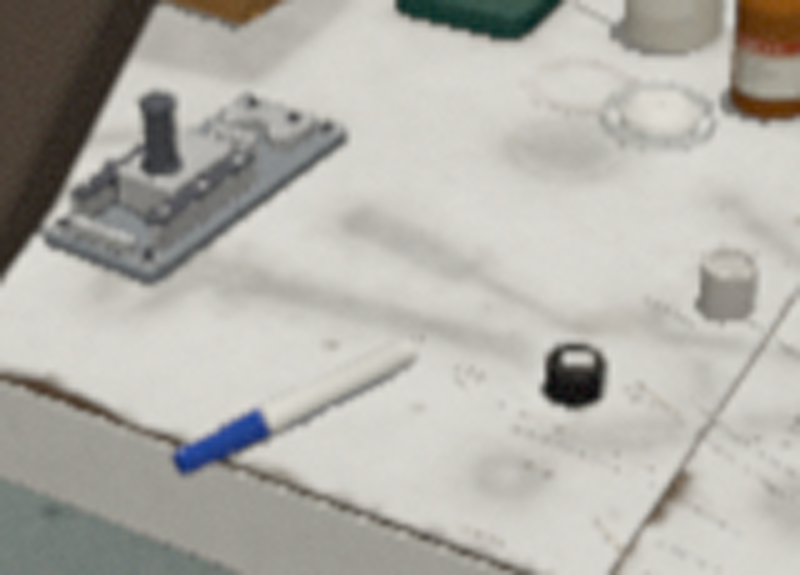

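```bash

python3 - <<'E'
from h import *
from scipy.optimize import least_squares
pts=[((97,67),(.052,.038)),((231,70),(.052,-.038)),((210,402),(-.128,-.038)),((69,395),(-.128,.038))]
W=np.array([pix2w('top1.png',190+(u+.5)/5-.5,180+(v+.5)/5-.5,.012)[:2] for (u,v),_ in pts]);L=np.array([l for _,l in pts])
f=lambda p:(W-(L@np.array([[np.cos(p[2]),np.sin(p[2])],[-np.sin(p[2]),np.cos(p[2])]])+p[:2])).ravel()
r=least_squares(f,[.5,.1,0]);print(r.x,np.degrees(r.x[2]),r.fun*1000)
h=pix2w('top1.png',190+133.5/5,180+285/5,.0785);print('head',h)
p=r.x;c,s=np.cos(p[2]),np.sin(p[2]);d=h[:2]-p[:2];print('vice frame',c*d[0]+s*d[1],-s*d[0]+c*d[1])
# scene check
print(pix2w('scene1.png',190+158/5,185+98/5,.0785))
E
```

```text
[ 0.54081391  0.10859444 -0.05254564] -3.01064346320433 [-1.39562149 -1.51265986  0.72221529  1.12994783  0.36015295  0.62064122
  0.31325325 -0.23792919]
head [0.46619787 0.10995493 0.0785    ]
vice frame -0.07458450629573611 -0.0025603280270019638
[0.47061819 0.11248883 0.0785    ]
```

Request:
jog_arm(
  deltas=[
    {"rx": 6.1,"ty": 3},
    {"rx": 6.1,"ty": 3},
    {"rx": 6.1,"ty": 3},
    {"rx": 6.1,"ty": 3},
    {"tz": -4,"ty": 1.5},
    {"tz": -4,"ty": 1.5},
    {"tz": -4},
    {"tz": -4},
  ],
)

```text
schema error: expected keys tx, ty, tz, rx, ry, rz
```

Request:
jog_arm(
  deltas=[
    {"tz": -4},
    {"tz": -4},
    {"tz": -4},
    {"tz": -4},
    {"tz": -2},
    {"tz": 0},
  ],
)

```text
schema error: expected keys tx, ty, tz, rx, ry, rz
```

```bash

python3 - <<'E'
from h import *
grab('wrist','w2.png');s=env.sense();print(s['time'],s['position'],s['ft_force'])
print(cv2.Rodrigues(s['eef_rot'])[0])
E
```

```text
0.35 [ 0.22822961 -0.581799    0.21453457] [ 0.24287123 -0.61672462 -0.76879672]
[[-4.77637611e-05  9.30944595e-01  3.65160456e-01]
 [ 1.57985430e-04  3.65160459e-01 -9.30944582e-01]
 [-9.99999986e-01  1.32246172e-05 -1.64517119e-04]]
```

View pics/w2.png

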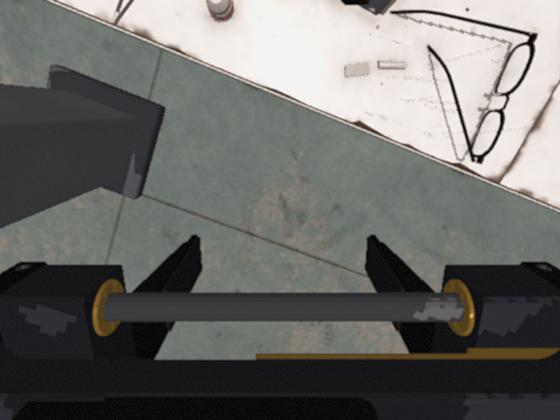

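All six keys are needed in each row.

Request:
jog_arm(
  deltas=[
    {"tx": 0,"ty": 3,"tz": 0,"rx": 6.1,"ry": 0,"rz": 0},
    {"tx": 0,"ty": 3,"tz": 0,"rx": 6.1,"ry": 0,"rz": 0},
    {"tx": 0,"ty": 3,"tz": 0,"rx": 6.1,"ry": 0,"rz": 0},
    {"tx": 0,"ty": 3,"tz": 0,"rx": 6.1,"ry": 0,"rz": 0},
    {"tx": 0,"ty": 1.5,"tz": -4,"rx": 0,"ry": 0,"rz": 0},
    {"tx": 0,"ty": 1.5,"tz": -4,"rx": 0,"ry": 0,"rz": 0},
    {"tx": 0,"ty": 0,"tz": -4,"rx": 0,"ry": 0,"rz": 0},
    {"tx": 0,"ty": 0,"tz": -4,"rx": 0,"ry": 0,"rz": 0},
  ],
)

```text
time: 1.02
position: [0.3825, -0.3983, 0.2142]
eef_rot: [1.247, 1.185, -1.247]
ft_force: [0.2, 0.7, 0.4]
grip_width: 0.0949
```

Request:
jog_arm(
  deltas=[
    {"tx": 0,"ty": 0,"tz": -4,"rx": 0,"ry": 0,"rz": 0},
    {"tx": 0,"ty": 0,"tz": -4,"rx": 0,"ry": 0,"rz": 0},
    {"tx": 0,"ty": 0,"tz": -4,"rx": 0,"ry": 0,"rz": 0},
    {"tx": 0,"ty": 0,"tz": -4,"rx": 0,"ry": 0,"rz": 0},
    {"tx": 0,"ty": 0,"tz": -2,"rx": 0,"ry": 0,"rz": 0},
    {"tx": 0,"ty": 0,"tz": 0,"rx": 0,"ry": 0,"rz": 0},
  ],
)

```text
time: 1.52
position: [0.3912, -0.2171, 0.215]
eef_rot: [1.246, 1.186, -1.245]
ft_force: [1.4, 0.4, 0.9]
grip_width: 0.0951
```

```bash

python3 - <<'E'
from h import *
grab('wrist','w2.png');s=env.sense();print(s['time'],s['position'],s['ft_force'])
print(cv2.Rodrigues(s['eef_rot'])[0])
E
```

```text
1.5667 [ 0.39162637 -0.21898766  0.21508174] [ 1.17664222 -0.39281483  0.16767812]
[[ 5.80163212e-04  9.98784816e-01 -4.92803690e-02]
 [-5.06223489e-04 -4.92800777e-02 -9.98784871e-01]
 [-9.99999704e-01  6.04405119e-04  4.77017846e-04]]
```

View pics/w2.png

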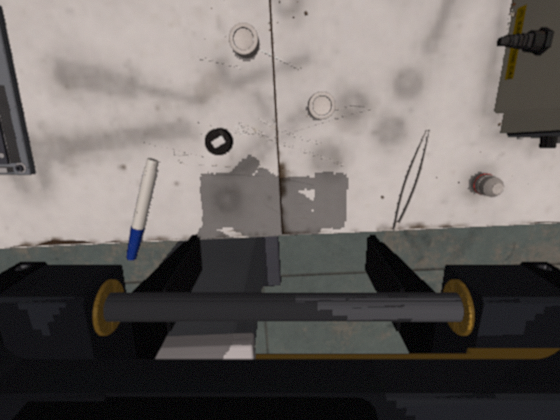

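Request:
jog_arm(
  deltas=[
    {"tx": 0,"ty": 0,"tz": -4,"rx": 0,"ry": 0,"rz": 0},
    {"tx": 0,"ty": 0,"tz": -4,"rx": 0,"ry": 0,"rz": 0},
    {"tx": 0,"ty": 0,"tz": -4,"rx": 0,"ry": 0,"rz": 0},
    {"tx": 0,"ty": 0,"tz": -4,"rx": 0,"ry": 0,"rz": 0},
    {"tx": 0,"ty": 0,"tz": -4,"rx": 0,"ry": 0,"rz": 0},
    {"tx": 0,"ty": 0,"tz": -4,"rx": 0,"ry": 0,"rz": 0},
    {"tx": 0,"ty": 0,"tz": -4,"rx": 0,"ry": 0,"rz": 0},
    {"tx": 0,"ty": 0,"tz": -4,"rx": 0,"ry": 0,"rz": 0},
  ],
)

```text
time: 2.23
position: [0.4088, 0.1003, 0.2148]
eef_rot: [1.249, 1.183, -1.248]
ft_force: [0.9, -0.8, -0.1]
grip_width: 0.0948
```

Request:
jog_arm(
  deltas=[
    {"tx": 0,"ty": 0,"tz": 0,"rx": 0,"ry": 0,"rz": 0},
    {"tx": 0,"ty": 0,"tz": 0,"rx": 0,"ry": 0,"rz": 0},
  ],
)

```text
time: 2.4
position: [0.4087, 0.1002, 0.2145]
eef_rot: [1.245, 1.186, -1.245]
ft_force: [0.3, -0.7, -0.5]
grip_width: 0.0951
```

```bash

python3 - <<'E'
from h import *
grab('wrist','w3.png');s=env.sense();print(s['time'],s['position'],s['ft_force'])
print(cv2.Rodrigues(s['eef_rot'])[0])
print('spec from w2',pix2w('w2.png',219,141,.021))
E
```

```text
2.45 [0.40861091 0.09900943 0.21449857] [ 0.26742666 -0.83759498  0.17858572]
[[-2.59544663e-05  9.98725182e-01 -5.04778241e-02]
 [-3.24525626e-04 -5.04778298e-02 -9.98725129e-01]
 [-9.99999947e-01 -9.54003026e-06  3.25422040e-04]]
spec from w2 [ 0.4408954  -0.14790085  0.021     ]
```

View pics/w3.png

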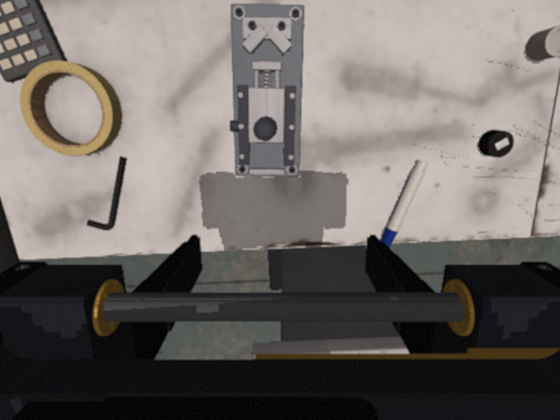

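```bash

python3 - <<'E'
from h import *
im=cv2.imread('pics/w3.png'); cv2.imwrite('pics/w3z.png',cv2.resize(im[0:190,190:350],None,fx=3.1,fy=3.1,interpolation=cv2.INTER_CUBIC))
E
```

```text
(no output)
```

View pics/w3z.png

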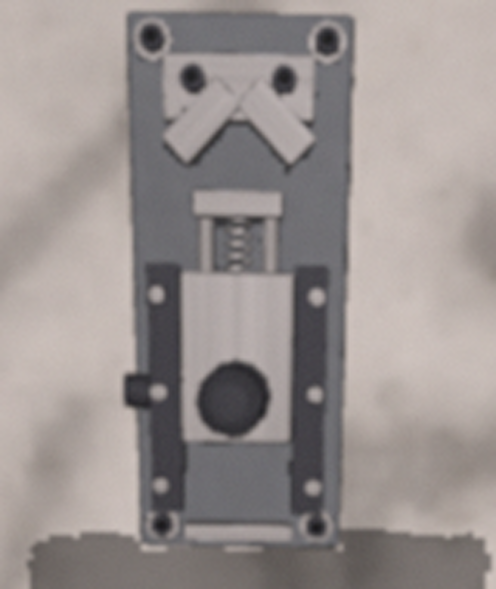

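```bash

python3 - <<'E'
from h import *
from scipy.optimize import least_squares
t=lambda u,v:(190+(u+.5)/3.1-.5,(v+.5)/3.1-.5)
pts=[((127,12),(.052,.038)),((354,15),(.052,-.038)),((340,546),(-.128,-.038)),((141,545),(-.128,.038))]
W=np.array([pix2w('w3.png',*t(*a),.012)[:2] for a,_ in pts]);L=np.array([l for _,l in pts])
f=lambda p:(W-(L@np.array([[np.cos(p[2]),np.sin(p[2])],[-np.sin(p[2]),np.cos(p[2])]])+p[:2])).ravel()
r=least_squares(f,[.5,.1,0]);print(r.x,np.degrees(r.x[2]),r.fun*1000)
p=r.x;c,s=np.cos(p[2]),np.sin(p[2])
for n,a,z in[('handle',(233,398),.0785),('nose',(236,271),.0345),('padface',(237,192),.027),('Vbot',(240,113),.022)]:
    h=pix2w('w3.png',*t(*a),z);d=h[:2]-p[:2];print(n,h,'vice frame',c*d[0]+s*d[1],-s*d[0]+c*d[1])
E
```

```text
[ 0.54186977  0.11039314 -0.06169156] -3.534666210259196 [-0.76142286 -0.50181358 -0.60550236  0.43698251  0.9930111   0.11342119
  0.37391412 -0.04859012]
handle [0.47278847 0.11376313 0.0785    ] vice frame -0.0691576514551719 -0.0008954514904229013
nose [0.51160511 0.11268301 0.0345    ] vice frame -0.03034826259903045 0.0004196183475751083
padface [0.53675521 0.11113707 0.027     ] vice frame -0.005150697932110037 0.0004271835305591251
Vbot [0.56138618 0.10883667 0.022     ] vice frame 0.019575246939901012 -0.000350275366327166
```

Request:
jog_arm(
  deltas=[
    {"tx": 0,"ty": 3.1,"tz": -0.9,"rx": 0.4,"ry": 0,"rz": 0},
    {"tx": 2,"ty": 3.1,"tz": -0.9,"rx": 0,"ry": 0,"rz": 0},
    {"tx": 4,"ty": 0,"tz": 0,"rx": 0,"ry": 0,"rz": 0},
    {"tx": 4,"ty": 0,"tz": 0,"rx": 0,"ry": 0,"rz": 0},
    {"tx": 3,"ty": 0,"tz": 0,"rx": 0,"ry": 0,"rz": 0},
    {"tx": 0,"ty": 0,"tz": 0,"rx": 0,"ry": 0,"rz": 0},
  ],
  jaw=0.6,
  newtons=30,
)

```text
time: 2.95
position: [0.4693, 0.1112, 0.08]
eef_rot: [1.25, 1.184, -1.262]
ft_force: [-0.4, -0.6, -0.0]
grip_width: 0.0607
```

```bash

python3 - <<'E'
from h import *
grab('wrist','w4.png');grab('scene','s4.png');s=env.sense();print(s['time'],s['position'],s['ft_force'],s['grip_width'])
im=cv2.imread('pics/s4.png'); cv2.imwrite('pics/s4z.png',cv2.resize(im[150:270,140:300],None,fx=4,fy=4))
E
```

```text
3.05 [0.47143157 0.11202411 0.08464828] [-0.06497703  0.56374357  0.5255995 ] 0.058575563620490934
```

View pics/w4.png

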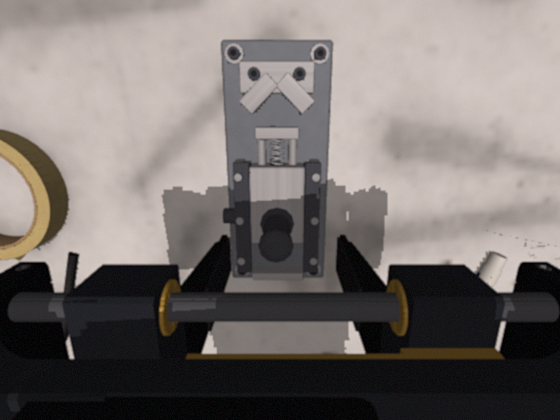

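View pics/s4z.png

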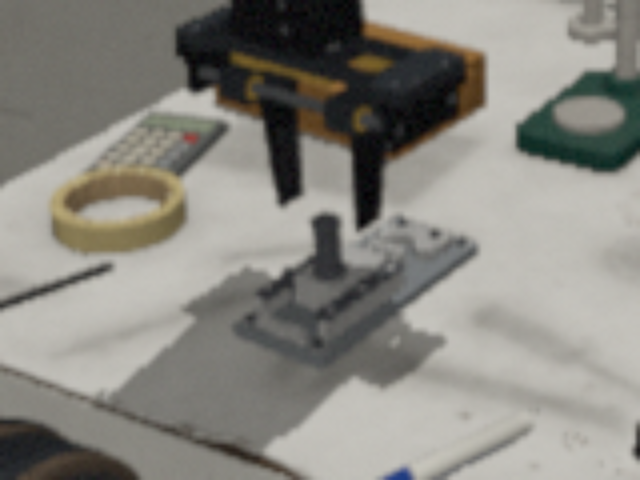

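Request:
jog_arm(
  deltas=[
    {"tx": 2,"ty": 0,"tz": -0.25,"rx": 0,"ry": 0,"rz": 0},
    {"tx": 2.2,"ty": 0,"tz": 0,"rx": 0,"ry": 0,"rz": 0},
    {"tx": 0,"ty": 0,"tz": 0,"rx": 0,"ry": 0,"rz": 0},
  ],
)

```text
time: 3.3
position: [0.4715, 0.1153, 0.0424]
eef_rot: [1.253, 1.18, -1.254]
ft_force: [-0.8, -0.1, -0.8]
grip_width: 0.057
```

```bash

python3 - <<'E'
from h import *
grab('wrist','w5.png');s=env.sense();print(s['time'],s['position'],s['ft_force'],s['grip_width'])
im=cv2.imread('pics/w5.png'); cv2.imwrite('pics/w5z.png',cv2.resize(im[150:350,180:390],None,fx=2.9,fy=2.9))
E
```

```text
3.35 [0.47171811 0.11544533 0.04359934] [1.23518661 0.39493776 0.43093406] 0.05713793964228765
```

View pics/w5z.png

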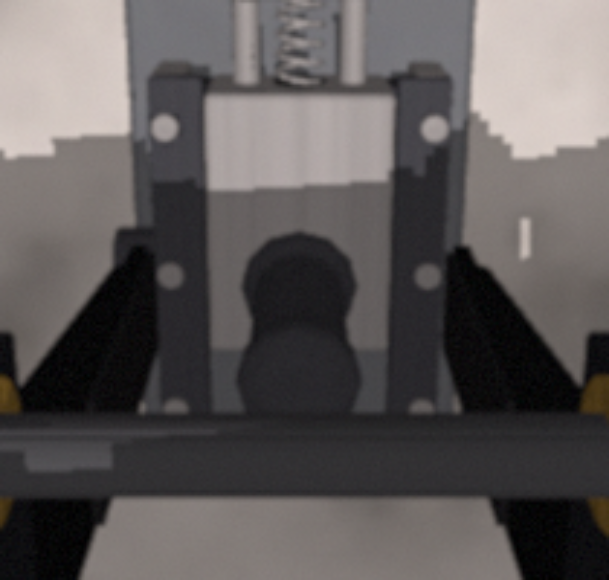

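Request:
jog_arm(
  deltas=[
    {"tx": 0,"ty": 0,"tz": 0,"rx": 0,"ry": 0,"rz": 0},
    {"tx": 0,"ty": 0,"tz": 0,"rx": 0,"ry": 0,"rz": 0},
    {"tx": 0,"ty": 0,"tz": 0,"rx": 0,"ry": 0,"rz": 0},
    {"tx": 0,"ty": 0,"tz": 0,"rx": 0,"ry": 0,"rz": 0},
    {"tx": 0,"ty": 0,"tz": 0,"rx": 0,"ry": 0,"rz": 0},
    {"tx": 0,"ty": 0,"tz": 0,"rx": 0,"ry": 0,"rz": 0},
  ],
  jaw=0.0,
  newtons=30,
)

```text
time: 3.85
position: [0.4713, 0.1161, 0.043]
eef_rot: [1.253, 1.18, -1.252]
ft_force: [-0.3, 0.1, -0.2]
grip_width: 0.0222
```

Request:
jog_arm(
  deltas=[
    {"tx": 0,"ty": 0,"tz": 0,"rx": 0,"ry": 0,"rz": 0},
    {"tx": 0,"ty": 0,"tz": 0,"rx": 0,"ry": 0,"rz": 0},
    {"tx": 0,"ty": 0,"tz": 0,"rx": 0,"ry": 0,"rz": 0},
  ],
)

```text
time: 4.1
position: [0.4713, 0.1156, 0.0429]
eef_rot: [1.252, 1.18, -1.253]
ft_force: [-0.4, -6.3, 4.5]
grip_width: 0.0187
```

Request:
jog_arm(
  deltas=[
    {"tx": 0,"ty": -0.4,"tz": 0.05,"rx": 0,"ry": 0,"rz": 0},
    {"tx": 0,"ty": -0.4,"tz": 0.05,"rx": 0,"ry": 0,"rz": 0},
    {"tx": 0,"ty": -0.4,"tz": 0,"rx": 0,"ry": 0,"rz": 0},
    {"tx": 0,"ty": -0.4,"tz": 0,"rx": 0,"ry": 0,"rz": 0},
    {"tx": 0,"ty": -0.4,"tz": 0,"rx": 0,"ry": 0,"rz": 0},
    {"tx": 0,"ty": 0,"tz": 0,"rx": 0,"ry": 0,"rz": 0},
  ],
)

```text
time: 4.6
position: [0.4507, 0.1168, 0.0429]
eef_rot: [1.253, 1.181, -1.252]
ft_force: [-0.6, 5.4, 4.8]
grip_width: 0.0186
```

Request:
jog_arm(
  deltas=[
    {"tx": 0,"ty": -0.3,"tz": -0.05,"rx": 0,"ry": 0,"rz": 0},
    {"tx": 0,"ty": -0.3,"tz": 0,"rx": 0,"ry": 0,"rz": 0},
    {"tx": 0,"ty": 0,"tz": 0,"rx": 0,"ry": 0,"rz": 0},
  ],
)

```text
time: 4.85
position: [0.4447, 0.1172, 0.0428]
eef_rot: [1.253, 1.181, -1.252]
ft_force: [1.0, 1.0, 6.4]
grip_width: 0.0183
```

Request:
jog_arm(
  deltas=[
    {"tx": 0,"ty": -0.15,"tz": 0,"rx": 0,"ry": 0,"rz": 0},
    {"tx": 0,"ty": -0.15,"tz": 0,"rx": 0,"ry": 0,"rz": 0},
    {"tx": 0,"ty": 0,"tz": 0,"rx": 0,"ry": 0,"rz": 0},
  ],
)

```text
time: 5.1
position: [0.4421, 0.1174, 0.0428]
eef_rot: [1.253, 1.18, -1.252]
ft_force: [1.7, 0.9, 6.2]
grip_width: 0.0186
```

Request:
jog_arm(
  deltas=[
    {"tx": 0,"ty": -0.1,"tz": 0,"rx": 0,"ry": 0,"rz": 0},
    {"tx": 0,"ty": 0,"tz": 0,"rx": 0,"ry": 0,"rz": 0},
  ],
)

```text
time: 5.27
position: [0.4412, 0.1175, 0.0428]
eef_rot: [1.253, 1.18, -1.252]
ft_force: [2.0, 0.2, 6.0]
grip_width: 0.0187
```

Request:
jog_arm(
  deltas=[
    {"tx": 0,"ty": -0.1,"tz": 0,"rx": 0,"ry": 0,"rz": 0},
    {"tx": 0,"ty": 0,"tz": 0,"rx": 0,"ry": 0,"rz": 0},
  ],
)

```text
time: 5.43
position: [0.4409, 0.1175, 0.0428]
eef_rot: [1.254, 1.179, -1.251]
ft_force: [3.1, -0.5, 3.7]
grip_width: 0.0188
```

Request:
jog_arm(
  deltas=[
    {"tx": 0,"ty": -0.1,"tz": 0,"rx": 0,"ry": 0,"rz": 0},
    {"tx": 0,"ty": 0,"tz": 0,"rx": 0,"ry": 0,"rz": 0},
  ],
)

```text
time: 5.6
position: [0.4409, 0.1175, 0.0429]
eef_rot: [1.255, 1.178, -1.249]
ft_force: [8.2, -0.2, 0.5]
grip_width: 0.0187
```

Request:
jog_arm(
  deltas=[
    {"tx": 0,"ty": -0.1,"tz": 0,"rx": 0,"ry": 0,"rz": 0},
    {"tx": 0,"ty": 0,"tz": 0,"rx": 0,"ry": 0,"rz": 0},
  ],
)

```text
time: 5.77
position: [0.4409, 0.1176, 0.0429]
eef_rot: [1.256, 1.177, -1.248]
ft_force: [13.5, -1.8, -2.8]
grip_width: 0.0186
```

Request:
jog_arm(
  deltas=[
    {"tx": 0,"ty": 0.2,"tz": 0,"rx": 0.3,"ry": 0,"rz": 0},
    {"tx": 0,"ty": 0,"tz": 0,"rx": 0,"ry": 0,"rz": 0},
  ],
)

```text
time: 5.93
position: [0.4408, 0.1175, 0.0428]
eef_rot: [1.257, 1.177, -1.255]
ft_force: [4.9, -0.4, 5.2]
grip_width: 0.0187
```

Request:
jog_arm(
  deltas=[
    {"tx": 0,"ty": 0,"tz": 0,"rx": 0,"ry": 0,"rz": 0},
    {"tx": 0,"ty": 0,"tz": 0,"rx": 0,"ry": 0,"rz": 0},
    {"tx": 0,"ty": 0,"tz": 0,"rx": 0,"ry": 0,"rz": 0},
    {"tx": 0,"ty": 0,"tz": 0,"rx": 0,"ry": 0,"rz": 0},
    {"tx": -4,"ty": 0,"tz": 0,"rx": 0,"ry": 0,"rz": 0},
    {"tx": -4,"ty": 0,"tz": 0,"rx": 0,"ry": 0,"rz": 0},
    {"tx": -4,"ty": 0,"tz": 0,"rx": 0,"ry": 0,"rz": 0},
  ],
  jaw=0.6,
)

```text
time: 6.52
position: [0.4392, 0.1173, 0.1634]
eef_rot: [1.255, 1.18, -1.259]
ft_force: [0.9, -0.5, -0.2]
grip_width: 0.0561
```

```bash

python3 - <<'E'
from h import *
grab('wrist','w6.png');s=env.sense();print(s['time'],s['position'],s['ft_force'],s['grip_width']);print(cv2.Rodrigues(s['eef_rot'])[0])
E
```

```text
6.5667 [0.44190714 0.1177802  0.17028552] [1.91812885 1.29004866 7.05363592] 0.056718650236840286
[[ 6.91052472e-03  9.97928027e-01 -6.39679444e-02]
 [ 7.74070994e-04 -6.39747911e-02 -9.97951215e-01]
 [-9.99975822e-01  6.84685081e-03 -1.21456652e-03]]
```

View pics/w6.png

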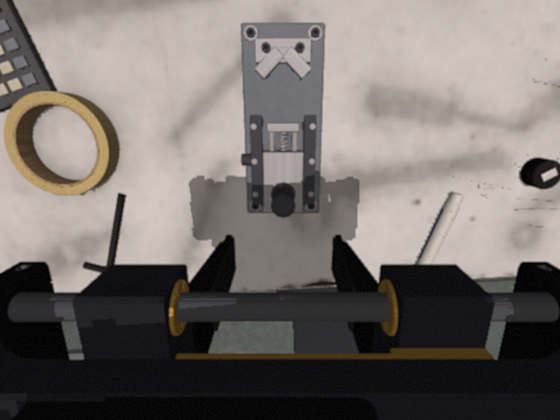

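```bash

python3 - <<'E'
from h import *
for n,u,v in[('pentip',286,257),('plug1',329,212),('plug2',358,238)]: print(n,pix2w('top1.png',u,v,.01))
im=cv2.imread('pics/w2.png'); cv2.imwrite('pics/w2z.png',cv2.resize(im[100:180,180:260],None,fx=6,fy=6,interpolation=cv2.INTER_CUBIC))
E
```

```text
pentip [ 0.41890798 -0.06680941  0.01      ]
plug1 [ 0.54013156 -0.18477316  0.01      ]
plug2 [ 0.46907819 -0.26099977  0.01      ]
```

View pics/w2z.png

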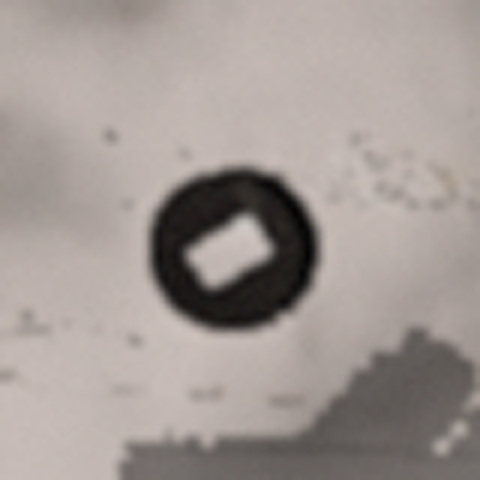

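Request:
jog_arm(
  deltas=[
    {"tx": 0,"ty": 0.25,"tz": 3.8,"rx": 0,"ry": 0,"rz": -0.4},
    {"tx": 0,"ty": 0.25,"tz": 3.8,"rx": 0,"ry": 0,"rz": 0},
    {"tx": 0,"ty": 0.25,"tz": 3.8,"rx": 0,"ry": 0,"rz": 0},
    {"tx": 0,"ty": 0.25,"tz": 3.8,"rx": 0,"ry": 0,"rz": 0},
    {"tx": 0,"ty": 0.25,"tz": 3.8,"rx": 0,"ry": 0,"rz": 0},
    {"tx": 0,"ty": 0.25,"tz": 3.8,"rx": 0,"ry": 0,"rz": 0},
    {"tx": 0,"ty": 0.2,"tz": 3.8,"rx": 0,"ry": 0,"rz": 0},
    {"tx": 0,"ty": 0,"tz": 0,"rx": 0,"ry": 0,"rz": 0},
  ],
)

```text
time: 7.23
position: [0.4401, -0.1542, 0.1623]
eef_rot: [1.256, 1.18, -1.265]
ft_force: [-0.8, 1.4, 0.2]
grip_width: 0.057
```

Request:
jog_arm(
  deltas=[
    {"tx": 4,"ty": 0,"tz": 0,"rx": 0,"ry": 0,"rz": 0},
    {"tx": 4,"ty": 0,"tz": 0,"rx": 0,"ry": 0,"rz": 0},
    {"tx": 4,"ty": 0,"tz": 0,"rx": 0,"ry": 0,"rz": 0},
    {"tx": 0,"ty": 0,"tz": 0,"rx": 0,"ry": 0,"rz": 0},
    {"tx": 0,"ty": 0,"tz": 0,"rx": 0,"ry": 0,"rz": 0},
  ],
)

```text
time: 7.65
position: [0.4382, -0.1484, 0.0416]
eef_rot: [1.253, 1.189, -1.264]
ft_force: [0.7, -0.0, 0.3]
grip_width: 0.0572
```

```bash

python3 - <<'E'
from h import *
grab('wrist','w7.png');s=env.sense();print(s['time'],s['position'],s['ft_force'],s['grip_width']);print(cv2.Rodrigues(s['eef_rot'])[0])
for u in(.4405,): print(w2pix('w7.png',[.4405,-.148,.021]))
E
```

```text
7.7 [ 0.43931763 -0.14888577  0.04328384] [-0.57162599  0.04413559 -0.26965032] 0.056991816519054515
[[-7.95438996e-03  9.97917272e-01 -6.40144159e-02]
 [ 8.77188304e-04 -6.40094531e-02 -9.97948907e-01]
 [-9.99967979e-01 -7.99422746e-03 -3.66205208e-04]]
[281.64721331 235.47826125]
```

View pics/w7.png

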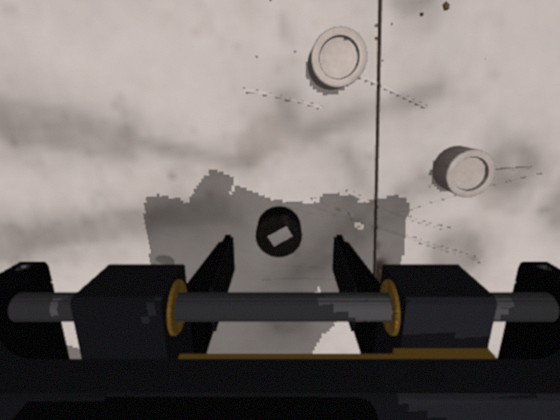

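Request:
jog_arm(
  deltas=[
    {"tx": 1.6,"ty": 0.1,"tz": -0.15,"rx": 0,"ry": 0,"rz": 0.4},
    {"tx": 1.5,"ty": 0,"tz": 0,"rx": 0,"ry": 0,"rz": 0},
    {"tx": 0,"ty": 0,"tz": 0,"rx": 0,"ry": 0,"rz": 0},
    {"tx": 0,"ty": 0,"tz": 0,"rx": 0,"ry": 0,"rz": 0},
  ],
)

```text
time: 8.03
position: [0.441, -0.1478, 0.0135]
eef_rot: [1.256, 1.176, -1.255]
ft_force: [0.1, 0.2, 0.2]
grip_width: 0.0569
```

```bash

python3 - <<'E'
from h import *
grab('wrist','w8.png');s=env.sense();print(s['time'],s['position'],s['ft_force'],s['grip_width']);print(cv2.Rodrigues(s['eef_rot'])[0][:,0])
im=cv2.imread('pics/w8.png'); cv2.imwrite('pics/w8z.png',cv2.resize(im[150:350,180:390],None,fx=2.9,fy=2.9))
E
```

```text
8.0833 [ 0.44113758 -0.14790929  0.01361927] [-0.04542831 -0.01792429  0.19438887] 0.056897107898364996
[ 0.00250925 -0.00135167 -0.99999594]
```

View pics/w8z.png

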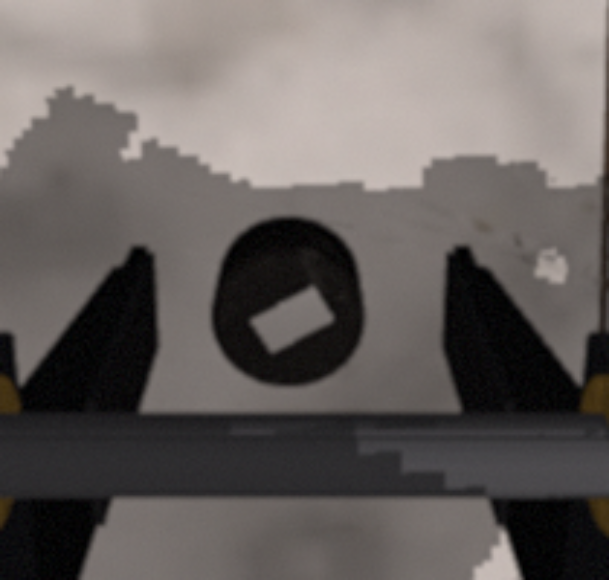

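Request:
jog_arm(
  deltas=[
    {"tx": 0.2,"ty": 0,"tz": -0.18,"rx": 0,"ry": 0,"rz": 0},
    {"tx": 0,"ty": 0,"tz": 0,"rx": 0,"ry": 0,"rz": 0},
  ],
)

```text
time: 8.25
position: [0.4408, -0.1458, 0.0106]
eef_rot: [1.256, 1.176, -1.255]
ft_force: [0.1, -0.0, -0.0]
grip_width: 0.0571
```

Request:
jog_arm(
  deltas=[
    {"tx": 0,"ty": 0,"tz": 0,"rx": 0,"ry": 0,"rz": 0},
    {"tx": 0,"ty": 0,"tz": 0,"rx": 0,"ry": 0,"rz": 0},
    {"tx": 0,"ty": 0,"tz": 0,"rx": 0,"ry": 0,"rz": 0},
    {"tx": 0,"ty": 0,"tz": 0,"rx": 0,"ry": 0,"rz": 0},
    {"tx": 0,"ty": 0,"tz": 0,"rx": 0,"ry": 0,"rz": 0},
    {"tx": 0,"ty": 0,"tz": 0,"rx": 0,"ry": 0,"rz": 0},
    {"tx": 0,"ty": 0,"tz": 0,"rx": 0,"ry": 0,"rz": 0},
  ],
  jaw=0.25,
  newtons=10,
)

```text
time: 8.83
position: [0.4404, -0.1459, 0.0095]
eef_rot: [1.256, 1.178, -1.256]
ft_force: [-1.3, -1.0, 1.0]
grip_width: 0.0298
```

```bash

python3 - <<'E'
from h import *
s=env.sense();print(s['time'],s['position'],s['ft_force'],s['grip_width']);print(cv2.Rodrigues(s['eef_rot'])[0][:,0])
E
```

```text
8.8333 [ 0.44035158 -0.14586929  0.00951826] [-1.26149659 -1.01691475  1.03069961] 0.029835313418986768
[-3.10593612e-05 -6.86560770e-05 -9.99999997e-01]
```

Request:
jog_arm(
  deltas=[
    {"tx": 0,"ty": 0,"tz": 0,"rx": 0,"ry": 0,"rz": 0},
    {"tx": -0.3,"ty": -0.2,"tz": 0,"rx": 0,"ry": 0,"rz": 0},
    {"tx": 0,"ty": 0,"tz": 0,"rx": 0,"ry": 0,"rz": 0},
    {"tx": 0,"ty": 0,"tz": 0,"rx": 0,"ry": 0,"rz": 0},
  ],
  jaw=0.4,
)

```text
time: 9.17
position: [0.4383, -0.1457, 0.0127]
eef_rot: [1.256, 1.178, -1.256]
ft_force: [0.5, -0.4, 0.0]
grip_width: 0.0377
```

Request:
jog_arm(
  deltas=[
    {"tx": 0,"ty": 0,"tz": 0,"rx": 0,"ry": 0,"rz": 0},
    {"tx": 0,"ty": 0,"tz": 0,"rx": 0,"ry": 0,"rz": 0},
    {"tx": 0,"ty": 0,"tz": 0,"rx": 0,"ry": 0,"rz": 0},
    {"tx": 0,"ty": 0,"tz": 0,"rx": 0,"ry": 0,"rz": 0},
    {"tx": 0,"ty": 0,"tz": 0,"rx": 0,"ry": 0,"rz": 0},
  ],
  jaw=0.2,
  newtons=12,
)

```text
time: 9.58
position: [0.4384, -0.1457, 0.0125]
eef_rot: [1.256, 1.178, -1.256]
ft_force: [-0.2, -0.1, 1.2]
grip_width: 0.0293
```

```bash

python3 - <<'E'
from h import *
s=env.sense();print(s['time'],s['position'],s['ft_force'],s['grip_width']);print(cv2.Rodrigues(s['eef_rot'])[0][:,0])
E
```

```text
9.5833 [ 0.43839183 -0.14572882  0.01252023] [-0.23410822 -0.07389528  1.21619575] 0.02929119121661698
[ 6.33638050e-05 -1.17055481e-04 -9.99999991e-01]
```

Request:
jog_arm(
  deltas=[
    {"tx": -2,"ty": 0,"tz": 0,"rx": 0,"ry": 0,"rz": 0},
    {"tx": -4,"ty": 0,"tz": 0,"rx": 0,"ry": 0,"rz": 0},
    {"tx": 0,"ty": 0,"tz": 0,"rx": 0,"ry": 0,"rz": 0},
  ],
)

```text
time: 9.83
position: [0.44, -0.1464, 0.0769]
eef_rot: [1.257, 1.172, -1.253]
ft_force: [1.2, -0.2, -0.2]
grip_width: 0.0293
```

Request:
jog_arm(
  deltas=[
    {"tx": 0,"ty": 1.2,"tz": -3.2,"rx": 0,"ry": 0,"rz": 0},
    {"tx": 0,"ty": 1.2,"tz": -3.2,"rx": 0,"ry": 0,"rz": 0},
    {"tx": 0,"ty": 1.2,"tz": -3.2,"rx": 0,"ry": 0,"rz": 0},
    {"tx": 0,"ty": 1.2,"tz": -3.2,"rx": 0,"ry": 0,"rz": 0},
    {"tx": 0,"ty": 1.2,"tz": -3.2,"rx": 0,"ry": 0,"rz": 0},
    {"tx": 0,"ty": 1.2,"tz": -3.2,"rx": 0,"ry": 0,"rz": 0},
    {"tx": 0,"ty": 0.9,"tz": -3.2,"rx": 0,"ry": 0,"rz": 0},
    {"tx": 0,"ty": 0,"tz": -3.2,"rx": 0,"ry": 0,"rz": 0},
  ],
)

```text
time: 10.5
position: [0.5371, 0.1063, 0.0723]
eef_rot: [1.257, 1.177, -1.255]
ft_force: [-0.3, -0.7, -1.1]
grip_width: 0.0291
```

Request:
jog_arm(
  deltas=[
    {"tx": 0,"ty": 0,"tz": 0,"rx": 0,"ry": 0,"rz": 0},
    {"tx": 0,"ty": 0,"tz": 0,"rx": 0,"ry": 0,"rz": 0},
    {"tx": 0,"ty": 0,"tz": 0,"rx": 0,"ry": 0,"rz": 0},
  ],
)

```text
time: 10.75
position: [0.5353, 0.1044, 0.0722]
eef_rot: [1.256, 1.179, -1.256]
ft_force: [0.1, -0.6, 0.0]
grip_width: 0.0298
```

```bash

python3 - <<'E'
from h import *
grab('wrist','w9.png');s=env.sense();print(s['time'],s['position'],s['ft_force'],s['grip_width']);print(cv2.Rodrigues(s['eef_rot'])[0])
im=cv2.imread('pics/w9.png'); cv2.imwrite('pics/w9z.png',cv2.resize(im[130:350,170:400],None,fx=2.7,fy=2.7))
E
```

```text
10.8 [0.53543106 0.10384592 0.07233779] [ 0.17772666 -0.4585797  -0.91427742] 0.029492814181070727
[[-3.04261553e-04  9.97901876e-01 -6.47437443e-02]
 [-1.98912706e-04 -6.47438064e-02 -9.97901899e-01]
 [-9.99999934e-01 -2.90744828e-04  2.18194413e-04]]
```

View pics/w9z.png

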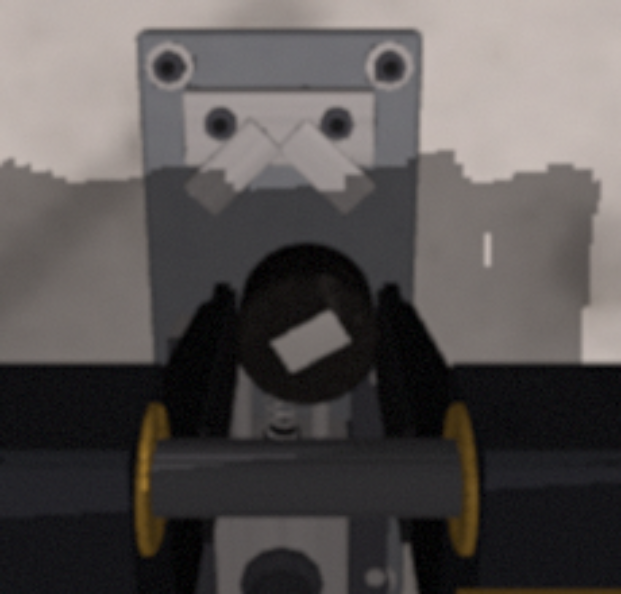

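Request:
jog_arm(
  deltas=[
    {"tx": 0,"ty": 0,"tz": -0.7,"rx": 0,"ry": 0,"rz": 0},
    {"tx": 2,"ty": 0,"tz": 0,"rx": 0,"ry": 0,"rz": 0},
    {"tx": 2,"ty": 0,"tz": 0,"rx": 0,"ry": 0,"rz": 0},
    {"tx": 0.4,"ty": 0,"tz": 0,"rx": 0,"ry": 0,"rz": 0},
    {"tx": 0,"ty": 0,"tz": 0,"rx": 0,"ry": 0,"rz": 0},
    {"tx": 0,"ty": 0,"tz": 0,"rx": 0,"ry": 0,"rz": 0},
  ],
)

```text
time: 11.3
position: [0.5363, 0.1112, 0.0289]
eef_rot: [1.257, 1.178, -1.257]
ft_force: [-0.2, 0.3, -0.0]
grip_width: 0.0292
```

```bash

python3 - <<'E'
from h import *
grab('wrist','w10.png');s=env.sense();print(s['time'],s['position'],s['ft_force'],s['grip_width'])
im=cv2.imread('pics/w10.png'); cv2.imwrite('pics/w10z.png',cv2.resize(im[130:350,170:400],None,fx=2.7,fy=2.7))
E
```

```text
11.35 [0.53652761 0.11130856 0.02927362] [ 0.40568777 -0.00463384 -0.08556245] 0.02963422928152828
```

View pics/w10z.png

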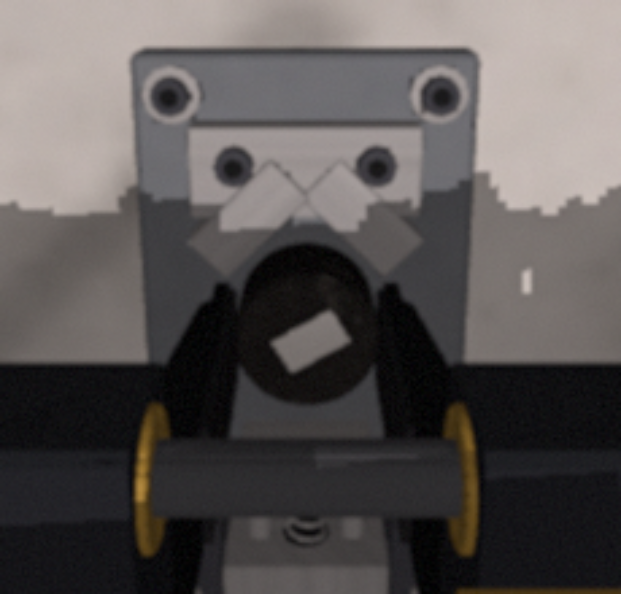

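Request:
jog_arm(
  deltas=[
    {"tx": 0.2,"ty": 0,"tz": 0,"rx": 0,"ry": 0,"rz": 0},
    {"tx": 0.15,"ty": 0,"tz": 0,"rx": 0,"ry": 0,"rz": 0},
    {"tx": 0,"ty": 0,"tz": 0,"rx": 0,"ry": 0,"rz": 0},
    {"tx": 0,"ty": 0,"tz": 0,"rx": 0,"ry": 0,"rz": 0},
  ],
)

```text
time: 11.68
position: [0.5361, 0.1116, 0.0252]
eef_rot: [1.257, 1.178, -1.256]
ft_force: [0.2, -0.1, -0.4]
grip_width: 0.0294
```

Request:
jog_arm(
  deltas=[
    {"tx": 0.1,"ty": 0,"tz": 0,"rx": 0,"ry": 0,"rz": 0},
    {"tx": 0,"ty": 0,"tz": 0,"rx": 0,"ry": 0,"rz": 0},
    {"tx": 0,"ty": 0,"tz": 0,"rx": 0,"ry": 0,"rz": 0},
  ],
)

```text
time: 11.93
position: [0.5363, 0.1116, 0.0245]
eef_rot: [1.257, 1.178, -1.256]
ft_force: [-1.5, 0.2, 5.4]
grip_width: 0.0296
```

Request:
jog_arm(
  deltas=[
    {"tx": -0.04,"ty": 0.1,"tz": 0,"rx": 0,"ry": 0,"rz": 0},
    {"tx": 0,"ty": 0.1,"tz": 0,"rx": 0,"ry": 0,"rz": 0},
    {"tx": 0,"ty": 0,"tz": 0,"rx": 0,"ry": 0,"rz": 0},
  ],
)

```text
time: 12.18
position: [0.5381, 0.1114, 0.0245]
eef_rot: [1.256, 1.178, -1.257]
ft_force: [-1.7, 0.6, 3.7]
grip_width: 0.0292
```

Request:
jog_arm(
  deltas=[
    {"tx": 0,"ty": 0.1,"tz": 0,"rx": 0,"ry": 0,"rz": 0},
    {"tx": 0,"ty": 0,"tz": 0,"rx": 0,"ry": 0,"rz": 0},
  ],
)

```text
time: 12.35
position: [0.5384, 0.1114, 0.0245]
eef_rot: [1.255, 1.179, -1.258]
ft_force: [-4.2, 0.9, 7.9]
grip_width: 0.0291
```

Request:
jog_arm(
  deltas=[
    {"tx": 0,"ty": 0.1,"tz": 0,"rx": 0,"ry": 0,"rz": 0},
    {"tx": 0,"ty": 0,"tz": 0,"rx": 0,"ry": 0,"rz": 0},
  ],
)

```text
time: 12.52
position: [0.5395, 0.1113, 0.0245]
eef_rot: [1.256, 1.179, -1.257]
ft_force: [-4.2, 1.1, 6.8]
grip_width: 0.0292
```

```bash

python3 - <<'E'
from h import *
grab('wrist','w11.png');s=env.sense();print(s['time'],s['position'],s['ft_force'],s['grip_width'])
im=cv2.imread('pics/w11.png'); cv2.imwrite('pics/w11z.png',cv2.resize(im[130:350,170:400],None,fx=2.7,fy=2.7))
grab('scene','s11.png');im=cv2.imread('pics/s11.png'); cv2.imwrite('pics/s11z.png',cv2.resize(im[150:270,180:300],None,fx=5,fy=5,interpolation=cv2.INTER_CUBIC))
E
```

```text
12.5667 [0.53948154 0.11132603 0.02450587] [-4.17393348  0.3976881   6.56369658] 0.029618183627249682
```

View pics/w11z.png

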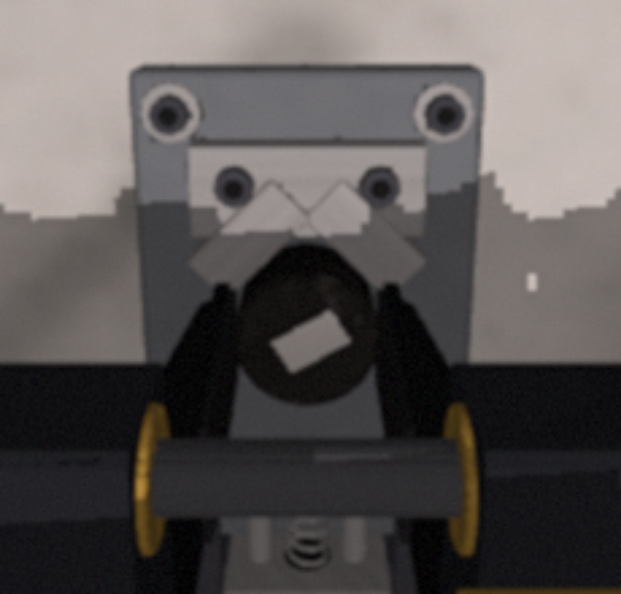

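View pics/s11z.png

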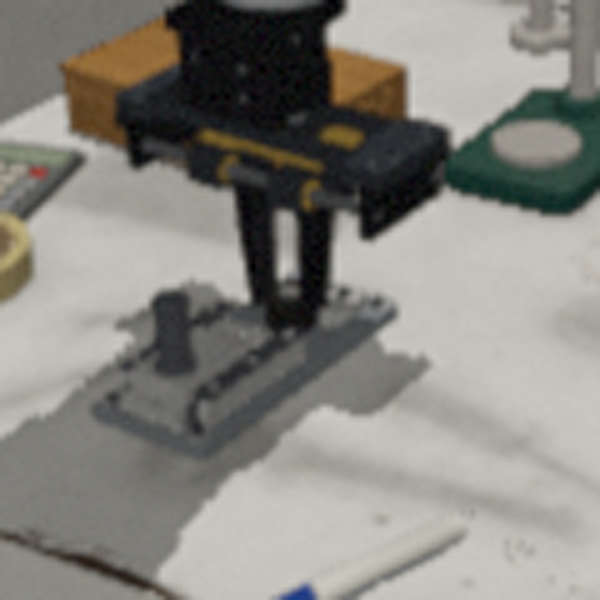

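Request:
jog_arm(
  deltas=[
    {"tx": -0.06,"ty": 0,"tz": 0,"rx": 0,"ry": 0,"rz": 0},
    {"tx": 0,"ty": 0.08,"tz": 0,"rx": 0,"ry": 0,"rz": 0},
    {"tx": 0,"ty": 0,"tz": 0,"rx": 0,"ry": 0,"rz": 0},
  ],
)

```text
time: 12.87
position: [0.5406, 0.1112, 0.0249]
eef_rot: [1.256, 1.179, -1.257]
ft_force: [-2.5, -0.1, 2.8]
grip_width: 0.0292
```

Request:
jog_arm(
  deltas=[
    {"tx": 0,"ty": 0.08,"tz": 0,"rx": 0,"ry": 0,"rz": 0},
    {"tx": 0,"ty": 0,"tz": 0,"rx": 0,"ry": 0,"rz": 0},
  ],
)

```text
time: 13.03
position: [0.5408, 0.1112, 0.0248]
eef_rot: [1.255, 1.18, -1.258]
ft_force: [-5.4, -0.7, 3.1]
grip_width: 0.0291
```

Request:
jog_arm(
  deltas=[
    {"tx": 0,"ty": 0.06,"tz": 0,"rx": 0,"ry": 0,"rz": 0},
    {"tx": 0,"ty": 0,"tz": 0,"rx": 0,"ry": 0,"rz": 0},
    {"tx": 0,"ty": 0,"tz": 0,"rx": 0,"ry": 0,"rz": 0},
  ],
)

```text
time: 13.28
position: [0.5409, 0.1112, 0.0248]
eef_rot: [1.255, 1.18, -1.259]
ft_force: [-7.6, 1.0, 5.5]
grip_width: 0.0294
```

```bash

python3 - <<'E'
from h import *
grab('wrist','w12.png');s=env.sense();print(s['time'],s['position'],s['ft_force'],s['grip_width'])
im=cv2.imread('pics/w12.png'); cv2.imwrite('pics/w12z.png',cv2.resize(im[180:310,220:340],None,fx=4.6,fy=4.6,interpolation=cv2.INTER_CUBIC))
E
```

```text
13.3333 [0.54086622 0.11117003 0.02475859] [-6.7578386   1.33578432  5.23003118] 0.029324892681468734
```

View pics/w12z.png

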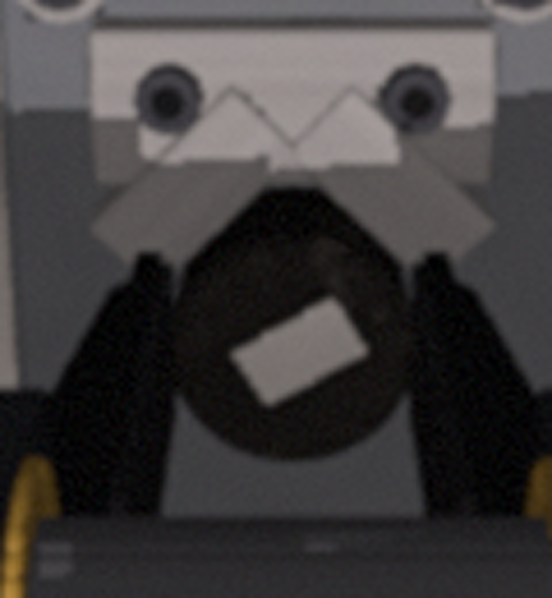

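Request:
jog_arm(
  deltas=[
    {"tx": -0.05,"ty": -0.08,"tz": 0,"rx": 0,"ry": 0,"rz": 0},
    {"tx": 0,"ty": 0,"tz": 0,"rx": 0,"ry": 0,"rz": 0},
  ],
)

```text
time: 13.5
position: [0.541, 0.1112, 0.0253]
eef_rot: [1.256, 1.179, -1.257]
ft_force: [-4.3, 0.0, -0.9]
grip_width: 0.0293
```

Request:
jog_arm(
  deltas=[
    {"tx": 0,"ty": 0,"tz": 0,"rx": 0,"ry": 0,"rz": 0},
    {"tx": 0,"ty": 0,"tz": 0,"rx": 0,"ry": 0,"rz": 0},
    {"tx": 0,"ty": 0,"tz": 0,"rx": 0,"ry": 0,"rz": 0},
    {"tx": 0,"ty": 0,"tz": 0,"rx": 0,"ry": 0,"rz": 0},
  ],
  jaw=0.55,
)

```text
time: 13.83
position: [0.542, 0.1112, 0.0256]
eef_rot: [1.257, 1.177, -1.256]
ft_force: [-0.6, 0.7, -0.1]
grip_width: 0.0496
```

Request:
jog_arm(
  deltas=[
    {"tx": -1,"ty": 0,"tz": 0,"rx": 0,"ry": 0,"rz": 0},
    {"tx": -3,"ty": 0,"tz": 0,"rx": 0,"ry": 0,"rz": 0},
    {"tx": -4,"ty": 0,"tz": 0,"rx": 0,"ry": 0,"rz": 0},
    {"tx": -2,"ty": 0,"tz": 0,"rx": 0,"ry": 0,"rz": 0},
    {"tx": 0,"ty": -4,"tz": 0,"rx": 0,"ry": 0,"rz": 0},
    {"tx": 0,"ty": -4,"tz": 0,"rx": 0,"ry": 0,"rz": 0},
    {"tx": 0,"ty": 0,"tz": 0,"rx": 0,"ry": 0,"rz": 0},
    {"tx": 0,"ty": 0,"tz": 0,"rx": 0,"ry": 0,"rz": 0},
  ],
)

```text
time: 14.5
position: [0.4605, 0.1165, 0.1267]
eef_rot: [1.256, 1.178, -1.255]
ft_force: [0.5, -0.1, -0.1]
grip_width: 0.0523
```

```bash

python3 - <<'E'
from h import *
grab('wrist','w13.png');s=env.sense();print(s['time'],s['position'],s['ft_force'],s['grip_width']);print(cv2.Rodrigues(s['eef_rot'])[0])
im=cv2.imread('pics/w13.png'); cv2.imwrite('pics/w13z.png',cv2.resize(im[60:260,180:390],None,fx=2.9,fy=2.9,interpolation=cv2.INTER_CUBIC))
E
```

```text
14.55 [0.46212364 0.1165185  0.12657816] [ 0.43592247 -0.80559879  0.21923625] 0.05229407511287299
[[ 2.12852917e-03  9.97953058e-01 -6.39152819e-02]
 [ 1.53366734e-04 -6.39157517e-02 -9.97955286e-01]
 [-9.99997723e-01  2.11437446e-03 -2.89099342e-04]]
```

View pics/w13z.png

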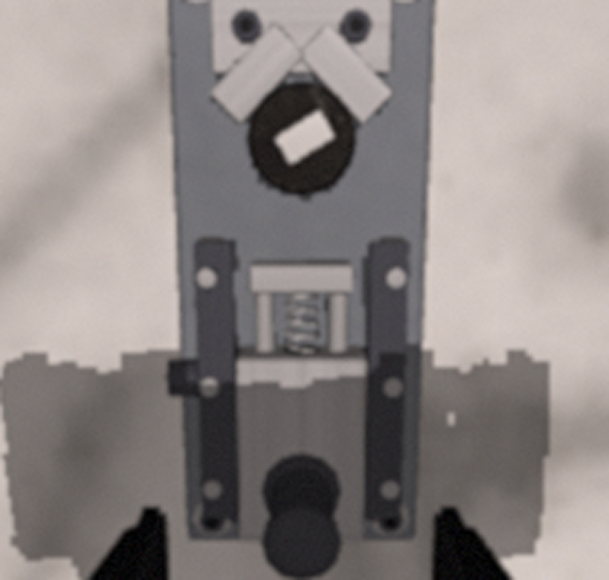

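Request:
jog_arm(
  deltas=[
    {"tx": 0,"ty": -2,"tz": 0.08,"rx": 0,"ry": 0,"rz": 0},
    {"tx": 1,"ty": 0,"tz": 0,"rx": 0,"ry": 0,"rz": 0},
    {"tx": 3,"ty": 0,"tz": 0,"rx": 0,"ry": 0,"rz": 0},
    {"tx": 3,"ty": 0,"tz": 0,"rx": 0,"ry": 0,"rz": 0},
    {"tx": 1.4,"ty": 0,"tz": 0,"rx": 0,"ry": 0,"rz": 0},
    {"tx": 0,"ty": 0,"tz": 0,"rx": 0,"ry": 0,"rz": 0},
    {"tx": 0,"ty": 0,"tz": 0,"rx": 0,"ry": 0,"rz": 0},
  ],
)

```text
time: 15.13
position: [0.4425, 0.1167, 0.0412]
eef_rot: [1.256, 1.178, -1.257]
ft_force: [-0.4, -0.7, -0.2]
grip_width: 0.0519
```

Request:
jog_arm(
  deltas=[
    {"tx": 0,"ty": 0,"tz": 0,"rx": 0,"ry": 0,"rz": 0},
    {"tx": 0,"ty": 0,"tz": 0,"rx": 0,"ry": 0,"rz": 0},
  ],
)

```text
time: 15.3
position: [0.4426, 0.1169, 0.0426]
eef_rot: [1.258, 1.177, -1.255]
ft_force: [-0.2, 0.8, 0.1]
grip_width: 0.0527
```

Request:
jog_arm(
  deltas=[
    {"tx": 0,"ty": -0.15,"tz": 0,"rx": 0,"ry": 0,"rz": 0},
    {"tx": 0,"ty": 0,"tz": 0,"rx": 0,"ry": 0,"rz": 0},
    {"tx": 0,"ty": 0,"tz": 0,"rx": 0,"ry": 0,"rz": 0},
    {"tx": 0,"ty": 0,"tz": 0,"rx": 0,"ry": 0,"rz": 0},
    {"tx": 0,"ty": 0,"tz": 0,"rx": 0,"ry": 0,"rz": 0},
    {"tx": 0,"ty": 0,"tz": 0,"rx": 0,"ry": 0,"rz": 0},
    {"tx": 0,"ty": 0,"tz": 0,"rx": 0,"ry": 0,"rz": 0},
    {"tx": 0,"ty": 0,"tz": 0,"rx": 0,"ry": 0,"rz": 0},
  ],
  jaw=0.0,
  newtons=40,
)

```text
time: 15.97
position: [0.4403, 0.1174, 0.0416]
eef_rot: [1.257, 1.178, -1.256]
ft_force: [0.4, 7.0, 2.2]
grip_width: 0.0182
```

Request:
jog_arm(
  deltas=[
    {"tx": 0,"ty": 0,"tz": 0,"rx": 0,"ry": 0,"rz": 0},
    {"tx": 0,"ty": 0,"tz": 0,"rx": 0,"ry": 0,"rz": 0},
    {"tx": 0,"ty": 0,"tz": 0,"rx": 0,"ry": 0,"rz": 0},
  ],
)

```text
time: 16.22
position: [0.4403, 0.1174, 0.0416]
eef_rot: [1.257, 1.178, -1.256]
ft_force: [-0.2, 7.3, 2.7]
grip_width: 0.0188
```

Request:
jog_arm(
  deltas=[
    {"tx": 0,"ty": 0.3,"tz": -0.06,"rx": 0,"ry": 0,"rz": 0},
    {"tx": 0,"ty": 0.3,"tz": 0,"rx": 0,"ry": 0,"rz": 0},
    {"tx": 0,"ty": 0.3,"tz": 0,"rx": 0,"ry": 0,"rz": 0},
    {"tx": 0,"ty": 0.3,"tz": 0,"rx": 0,"ry": 0,"rz": 0},
    {"tx": 0,"ty": 0.3,"tz": 0,"rx": 0,"ry": 0,"rz": 0},
    {"tx": 0,"ty": 0.2,"tz": 0,"rx": 0,"ry": 0,"rz": 0},
    {"tx": 0,"ty": 0,"tz": 0,"rx": 0,"ry": 0,"rz": 0},
    {"tx": 0,"ty": 0,"tz": 0,"rx": 0,"ry": 0,"rz": 0},
  ],
)

```text
time: 16.88
position: [0.458, 0.1164, 0.0416]
eef_rot: [1.257, 1.177, -1.255]
ft_force: [0.9, 0.2, 2.3]
grip_width: 0.0181
```

Request:
jog_arm(
  deltas=[
    {"tx": 0,"ty": 0.2,"tz": 0,"rx": 0,"ry": 0,"rz": 0},
    {"tx": 0,"ty": 0.2,"tz": 0,"rx": 0,"ry": 0,"rz": 0},
    {"tx": 0,"ty": 0.2,"tz": 0,"rx": 0,"ry": 0,"rz": 0},
    {"tx": 0,"ty": 0,"tz": 0,"rx": 0,"ry": 0,"rz": 0},
    {"tx": 0,"ty": 0,"tz": 0,"rx": 0,"ry": 0,"rz": 0},
  ],
)

```text
time: 17.3
position: [0.463, 0.1161, 0.0416]
eef_rot: [1.256, 1.178, -1.257]
ft_force: [-2.4, 1.2, 6.2]
grip_width: 0.0184
```

Request:
jog_arm(
  deltas=[
    {"tx": 0,"ty": 0.15,"tz": 0,"rx": 0,"ry": 0,"rz": 0},
    {"tx": 0,"ty": 0.15,"tz": 0,"rx": 0,"ry": 0,"rz": 0},
    {"tx": 0,"ty": 0,"tz": 0,"rx": 0,"ry": 0,"rz": 0},
    {"tx": 0,"ty": 0,"tz": 0,"rx": 0,"ry": 0,"rz": 0},
  ],
)

```text
time: 17.63
position: [0.4653, 0.1159, 0.0416]
eef_rot: [1.255, 1.179, -1.258]
ft_force: [-5.4, 1.7, 8.3]
grip_width: 0.0182
```

Request:
jog_arm(
  deltas=[
    {"tx": 0,"ty": 0.15,"tz": 0,"rx": 0,"ry": 0,"rz": 0},
    {"tx": 0,"ty": 0.15,"tz": 0,"rx": 0,"ry": 0,"rz": 0},
    {"tx": 0,"ty": 0,"tz": 0,"rx": 0,"ry": 0,"rz": 0},
    {"tx": 0,"ty": 0,"tz": 0,"rx": 0,"ry": 0,"rz": 0},
  ],
)

```text
time: 17.97
position: [0.4677, 0.1157, 0.0416]
eef_rot: [1.255, 1.18, -1.259]
ft_force: [-8.1, 2.1, 10.4]
grip_width: 0.0185
```

```bash

python3 - <<'E'
from h import *
grab('wrist','w14.png');s=env.sense();print(s['time'],s['position'],s['ft_force'],s['grip_width']);print(cv2.Rodrigues(s['eef_rot'])[0][:,0])
im=cv2.imread('pics/w14.png'); cv2.imwrite('pics/w14z.png',cv2.resize(im[100:300,180:390],None,fx=2.9,fy=2.9,interpolation=cv2.INTER_CUBIC))
E
```

```text
18.0167 [0.46771992 0.11575928 0.04155622] [-8.04261134  2.07840931 10.46681518] 0.018324468603600198
[-2.83150980e-03 -1.65652134e-04 -9.99995978e-01]
```

View pics/w14z.png

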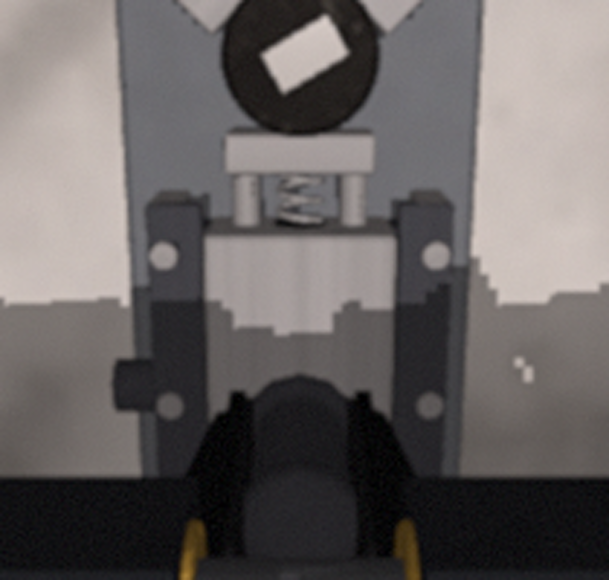

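Request:
jog_arm(
  deltas=[
    {"tx": 0,"ty": 0.15,"tz": 0,"rx": 0,"ry": 0,"rz": 0},
    {"tx": 0,"ty": 0.15,"tz": 0,"rx": 0,"ry": 0,"rz": 0},
    {"tx": 0,"ty": 0,"tz": 0,"rx": 0,"ry": 0,"rz": 0},
    {"tx": 0,"ty": 0,"tz": 0,"rx": 0,"ry": 0,"rz": 0},
    {"tx": 0,"ty": 0,"tz": 0,"rx": 0,"ry": 0,"rz": 0},
    {"tx": 0,"ty": 0,"tz": 0,"rx": 0,"ry": 0,"rz": 0},
  ],
)

```text
time: 18.52
position: [0.4701, 0.1156, 0.0415]
eef_rot: [1.254, 1.181, -1.259]
ft_force: [-9.9, 3.3, 11.8]
grip_width: 0.0186
```

```bash

python3 - <<'E'
from h import *
grab('wrist','w15.png');s=env.sense();print(s['time'],s['position'],s['ft_force'],s['grip_width']);print(cv2.Rodrigues(s['eef_rot'])[0][:,0])
im=cv2.imread('pics/w15.png'); cv2.imwrite('pics/w15z.png',cv2.resize(im[80:280,180:390],None,fx=2.9,fy=2.9,interpolation=cv2.INTER_CUBIC))
E
```

```text
18.5667 [0.47013559 0.11557628 0.04152314] [-9.22159382  2.56969807 11.46552258] 0.018342688237157977
[-4.02814874e-03 -2.32477900e-04 -9.99991860e-01]
```

View pics/w15z.png

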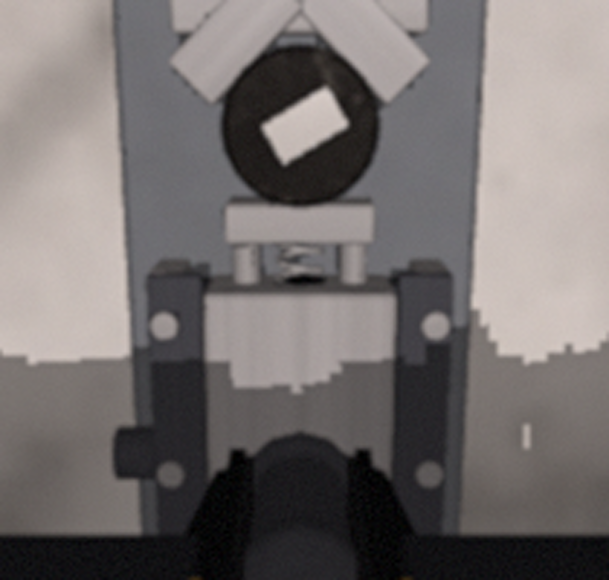

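```bash

python3 - <<'E'
from h import *
d=np.load('pics/w15.png.npz');print(d['o'])
g=lambda r,z:pix2w('w15.png',180+300/2.9,80+r/2.9,z)[0]
for r,z in[(201,.027),(206,.027),(243,.027),(278,.0345),(292,.0345)]:print(r,z,g(r,z))
a=pix2w('w15.png',180+226/2.9,80+243/2.9,.027);b=pix2w('w15.png',180+374/2.9,80+243/2.9,.027);print(np.linalg.norm(a-b))
s=env.sense();print(s['time'],s['position'],s['ft_force'])
E
```

```text
[0.54973405 0.10998608 0.21164839]
201 0.027 0.5277080330427393
206 0.027 0.5267302313773587
243 0.027 0.5194012267407264
278 0.0345 0.513833456197027
292 0.0345 0.5110719983119083
0.029545623742157787
18.5667 [0.47013559 0.11557628 0.04152314] [-9.22159382  2.56969807 11.46552258]
```

Request:
jog_arm(
  deltas=[
    {"tx": 0,"ty": 0,"tz": 0,"rx": 0,"ry": 0,"rz": 0},
    {"tx": 0,"ty": 0,"tz": 0,"rx": 0,"ry": 0,"rz": 0},
    {"tx": 0,"ty": 0,"tz": 0,"rx": 0,"ry": 0,"rz": 0},
    {"tx": 0,"ty": 0,"tz": 0,"rx": 0,"ry": 0,"rz": 0},
    {"tx": 0,"ty": 0,"tz": 0,"rx": 0,"ry": 0,"rz": 0},
    {"tx": 0,"ty": 0,"tz": 0,"rx": 0,"ry": 0,"rz": 0},
  ],
)

```text
time: 19.07
position: [0.4701, 0.1156, 0.0415]
eef_rot: [1.254, 1.181, -1.26]
ft_force: [-10.0, 3.5, 11.2]
grip_width: 0.0184
```

```bash

python3 - <<'E'
from h import *
grab('scene','s16.png');grab('top','t16.png')
a=cv2.imread('pics/t16.png');b=cv2.imread('pics/top1.png');d=cv2.absdiff(a,b).max(2);cv2.imwrite('pics/d16.png',np.vstack([a[170:300,90:460],cv2.cvtColor((d>40).astype(np.uint8)*255,cv2.COLOR_GRAY2BGR)[170:300,90:460]]))
print(env.sense()['ft_force'],env.sense()['position'])
E
```

```text
[-10.2417234    3.27342763  11.71866664] [0.4701445  0.11559906 0.04154888]
```

View pics/d16.png

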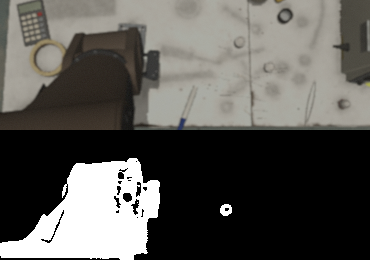

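View pics/s16.png

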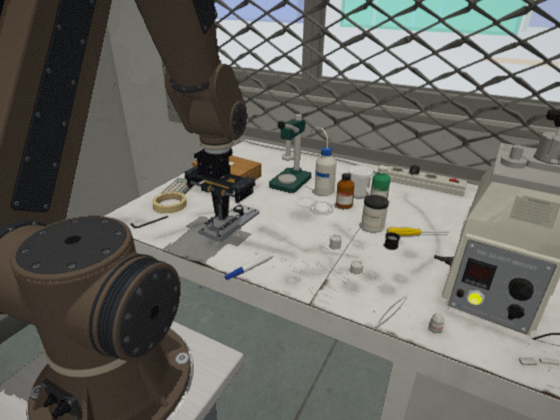

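The difference picture shows only the arm and the specimen's old spot (about 226,210). The plugs, loupe, tweezers, pen and hex key look unmoved.

```bash
python3 -c "
from station import env
print(env.hand_in())"
```

```text
the job is handed in; nothing more can be done
None
```

I did the job in the order asked and handed it in at about 19 s, with the fingers still on the handle and the push kept up.

- **Slide:** I pulled it out by the handle to its stop. The stop was clear, because the force rose to 13 N with no further motion.
- **Specimen:** I stood it face up in the V until it met resistance at about 7 N. The wrist picture afterwards showed it upright and touching both faces.
- **Press:** I took the handle again with a 40 N grip and pushed the slide in. The last checks agree on roughly 10 N:
  - Handle travel from the stop was 29.9 mm, which makes the pad press about 9.9 N.
  - The gap between pad and jaw in the wrist picture was about 8.3 mm, which makes it about 9.7 N.
  - The wrist sensor read 9.2–10.2 N and the pose did not change over the last half second. That figure also carries some unknown slide friction (up to 2.5 N), so I relied on the travel and the gap.
- **Not ideal:** about 11 N of vertical and 3 N of sideways force stayed on the handle at the end. The first grip on the specimen was too low for the V-stop, so I opened and re-took it before lifting.
- **Other things:** before and after top pictures show no change outside the arm's outline and the specimen's old spot. The hex key was hidden by the arm in the top picture, but looks in place in the scene picture.

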